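Swap the expired standard vial at the back of the buffer caddy

TASK

The black-capped standard vial against the back panel of the grey buffer caddy has expired, and the bottles on both sides leave the gripper no room: first stand both bottles upright on the blue spill tray. Then stand the expired vial in the red-edged cell of the pale wooden vial box, and after it the fresh white-capped vial from the box in its pocket in the caddy; finally put each bottle back upright into the same bay it came from. Leave the other black-capped vial in the box alone, and knock nothing over.

Things in the scene. Friction and masses are not known exactly. Their poses are not given: they have to be found in the camera images.
- blue_bottle: plastic buffer bottle, white body 68 mm across up to about z 105 mm, 148 mm high in all, with a blue screw cap 48 mm across on its top 21 mm (can be gripped and lifted by the cap, which does not turn). About 0.25 kg. Starts upright in one of the caddy's bays; note which. Origin: centre of underside, z up.
- white_bottle: plastic buffer bottle, white body 68 mm across up to about z 105 mm, 148 mm high in all, with a white screw cap 48 mm across on its top 21 mm (can be gripped and lifted by the cap, which does not turn). About 0.25 kg. Starts upright in one of the caddy's bays; note which. Origin: centre of underside, z up.
- old_vial: glass screw-cap vial, 25 mm in diameter, 64 mm high, black cap 24 mm in diameter on the top 14 mm. About 22 g. The expired one: starts upright in the caddy's vial pocket. Origin: centre of its underside, z up.
- fresh_vial: glass screw-cap vial, 25 mm in diameter, 64 mm high, white cap 24 mm in diameter on the top 14 mm. About 22 g. The fresh one: starts upright in one of the two cells of the vial box that are not edged red. Origin: centre of its underside, z up.
- other_vial: glass screw-cap vial, 25 mm in diameter, 64 mm high, black cap 24 mm in diameter on the top 14 mm. About 22 g. Stands in the other of those two cells and stays there. Origin: centre of its underside, z up.
- caddy: fixed grey bottle caddy, 90 x 220 mm, walls 4 mm thick, 30 mm high; back wall (+x) is a panel 80 mm high. Two bays 82 x 82 mm inside, floor z 12 mm, centres (0, +65), (0, -65) mm. Between them, against the panel, the vial pocket, 41 x 40 mm inside, floor z 5 mm, centre (+20.5, 0) mm; in front a stirring bar, fixed. Origin: centre of underside, on bench; x to its back, y lengthwise; yaw to 0.3.
- vial_box: fixed pale wooden vial box, 48 x 138 mm, walls 3 mm thick, 28 mm high. Three cells in a row along y, 42 x 42 mm inside, floors at z 4 mm, centred at y = +45, 0, -45 mm; the one at +45 has red edges and floor and starts empty. Origin: centre of underside, on the bench, z up; yaw within 0.3 rad. Left or right of the caddy.
- spill_tray: fixed blue spill tray, 130 x 210 mm (longer along y), floor at z 8 mm, rim 4 mm thick, 20 mm high; starts empty; holds both bottles side by side, e.g. at y = +48 and -48 mm. Origin: centre of underside, on the bench, z up; yaw within 0.3 rad. On the other side of the caddy from the vial box.
Mind the look-alikes: they are no part of the job. What is shaped like the white_bottle but pink or purple is not meant.

How it is judged:
On the way, in this order (a step that is already met when the one before it is completed fails the run):
1. both bottles stand on the spill tray, released, while the expired vial still stands in the caddy (x of blue_bottle in the frame of spill_tray between -0.03 and 0.03 m and y of blue_bottle in the frame of spill_tray between -0.074 and 0.074 m and z of blue_bottle in the frame of spill_tray between 0 and 0.016 m and angle between each of blue_bottle, white_bottle's own z axis and vertical below 0.15 rad and x of white_bottle in the frame of spill_tray between -0.03 and 0.03 m and y of white_bottle in the frame of spill_tray between -0.074 and 0.074 m and z of white_bottle in the frame of spill_tray between 0 and 0.016 m and linear speed of each of blue_bottle, white_bottle below 0.02 m/s and contact force between the fingers and blue_bottle below 0.3 N and contact force between the fingers and white_bottle below 0.3 N and distance of each of old_vial, fresh_vial from where it was at the start of the episode below 0.02 m), for 0.2 s.
2. the expired vial stands in the red-edged cell, released, with both bottles still on the tray (x of old_vial in the frame of vial_box between -0.0115 and 0.0115 m and y of old_vial in the frame of vial_box between 0.0335 and 0.0565 m and z of old_vial in the frame of vial_box between -0.004 and 0.012 m and angle between each of old_vial, blue_bottle, white_bottle's own z axis and vertical below 0.15 rad and linear speed of old_vial below 0.02 m/s and contact force between the fingers and old_vial below 0.3 N and x of blue_bottle in the frame of spill_tray between -0.03 and 0.03 m and y of blue_bottle in the frame of spill_tray between -0.074 and 0.074 m and z of blue_bottle in the frame of spill_tray between 0 and 0.016 m and x of white_bottle in the frame of spill_tray between -0.03 and 0.03 m and y of white_bottle in the frame of spill_tray between -0.074 and 0.074 m and z of white_bottle in the frame of spill_tray between 0 and 0.016 m), for 0.2 s.
3. the fresh vial stands in the caddy's vial pocket, released, with both bottles still on the tray (x of fresh_vial in the frame of caddy between 0.009 and 0.032 m and y of fresh_vial in the frame of caddy between -0.0115 and 0.0115 m and z of fresh_vial in the frame of caddy between -0.003 and 0.013 m and angle between each of fresh_vial, blue_bottle, white_bottle's own z axis and vertical below 0.15 rad and linear speed of fresh_vial below 0.02 m/s and contact force between the fingers and fresh_vial below 0.3 N and x of blue_bottle in the frame of spill_tray between -0.03 and 0.03 m and y of blue_bottle in the frame of spill_tray between -0.074 and 0.074 m and z of blue_bottle in the frame of spill_tray between 0 and 0.016 m and x of white_bottle in the frame of spill_tray between -0.03 and 0.03 m and y of white_bottle in the frame of spill_tray between -0.074 and 0.074 m and z of white_bottle in the frame of spill_tray between 0 and 0.016 m), for 0.2 s.
At the end, for the whole second after the job is handed in: Each bottle is upright within 15 mm of where it started; the expired vial is upright in the red-edged cell and the fresh vial in the caddy's vial pocket, on its floor, within 11.5 mm of its centre each way; the other vial is within 15 mm of its start; all upright within 0.15 rad and at rest (x of old_vial in the frame of vial_box between -0.0115 and 0.0115 m and y of old_vial in the frame of vial_box between 0.0335 and 0.0565 m and z of old_vial in the frame of vial_box between -0.004 and 0.012 m and angle between each of old_vial, fresh_vial, blue_bottle, white_bottle, other_vial's own z axis and vertical below 0.15 rad and x of fresh_vial in the frame of caddy between 0.009 and 0.032 m and y of fresh_vial in the frame of caddy between -0.0115 and 0.0115 m and z of fresh_vial in the frame of caddy between -0.003 and 0.013 m and distance of each of blue_bottle, white_bottle, other_vial from where it was at the start of the episode below 0.015 m and linear speed of each of blue_bottle, white_bottle, old_vial, fresh_vial, other_vial below 0.02 m/s); the robot touches nothing.
It fails at once if a bottle or a vial is knocked over (tilted by more than 0.6 rad) (angle between any of blue_bottle, white_bottle, old_vial, fresh_vial, other_vial's own z axis and vertical above 0.6 rad).
It fails at once if the other black-capped vial in the box is moved by more than 25 mm (distance of other_vial from where it was at the start of the episode above 0.025 m).
It also fails if it takes over 120 s, if anything falls off the work surface, if the arm or the gripper's body presses on something with over 40 N, if the wrist force passes 120 N, or if a joint passes its speed limit or range.

ROBOT

A 6-joint arm with a two-finger parallel gripper is mounted at the origin on a cart in front of the work surface, level with it; the furniture and walls round the work are solid. World frame = base frame: x ahead of the robot, y to its left, z up, the work surface at z = 0. Lengths are in m, angles in rad, forces in N, time in s.
With the tool pointing down it reaches from about 0.3 to 0.75 m from the base axis. Payload 8.5 kg.
Tool frame: the origin (TCP) lies at the very end of the fingers, on their centre line; the grasp point (between the pads) lies 19 mm behind it; z points along the fingers, y is the direction in which the jaws open and shut (so a half turn about z gives the same grasp; the last joint's range is limited). The gripper opens to 85 mm and grips with 20 to 120 N. Pads are 22 mm wide; open, the fingers measure 114 mm over their backs; the gripper's body (76 mm by 85 mm) begins 54 mm behind the grasp point. The pads swing forward as they close: fully open they stand 13 mm farther back than shut.
Start: joints at [1.096, 0.381, 1.297, -0, 1.464, -0.215], TCP at [0.141, 0.532, 0.231] pointing down, gripper open.
Joint ranges: [-3.11, 3.11], [-0.89, 2.33], [0.22, 2.48], [-1.42, 4.56], [0.17, 2.85], [-2.88, 2.88]. Speed limits (rad/s): [2.39, 2.39, 3.14, 3.14, 3.14, 3.14].

INTERFACE

Orientations are given as a unit quaternion [x, y, z, w].
In Python, from rig import robot gives the robot as it stands.
- The arm moves only by the tool send_rows, never from a script. Its argument "increments" is text: rows parted by semicolons, each of 4 numbers parted by spaces: the shift along the tool's x, y, z in mm, then the turn about the tool's z in degrees. A call has 1 to 20 rows; each row shifts and turns the commanded pose from where the row before left it, along the tool's axes as they then stand; what a row does not reach is not made up. A row lasts 1/10 s, in which the tool goes at most 50 mm and 8.59 degrees, less where a joint would pass 70% of its speed; a pose out of reach is approached as far as the arm can. A call with a gripper value outside its range is refused whole. "gripper" is the closure, from 0 (fully open) to 1 (shut), set as the call begins (left out, the last holds). The fingers move at their own pace and stop on an object; "squeeze" is the grip in N (left out, the last holds). Time passes only in rows, so rows that do not move let the fingers close. It gives the time, the measured TCP pose, the force and the opening at its end, in the units of the state.
- robot.read_state(): the state, without advancing time (a new reading comes with each control period).
- robot.read_camera(name): name is "scene" or "side" or "wrist"; returns a dict with "image" (480x640x3 uint8, red, green, blue), "z_map" (480x640 float32, m along the optical axis (not along the pixel's ray), 0 where there is no reading), "camera_matrix" (3x3 intrinsics, pixels), "R" (3x3) and "t" (3): a world point X has camera coordinates R X + t. Camera axes: x right, y down, z forward; pixel columns grow to the right and rows downward; lengths in m; the calibration is good to about 2 mm. A picture is of the moment at which its call begins.
- robot.job_done(): hands the job in, once; it reports no verdict.
The state is a dict: "t": time; "qpos": joint angles; "dq": joint speeds; "tau": joint torques, N m; "tool_pos": TCP position; "eef_rot": TCP orientation; "ft_force": force on the tool from outside, world axes, zero at the start; "torque": the same for the moment, N m; "opening": finger opening in m.
Only numpy, scipy, OpenCV 4.12 (cv2) and the standard library are available. Lean on these libraries where they do the work, as an engineer would, in place of code of your own. Each camera call takes 0.05 s, during which the arm holds its last target. There are 200 camera calls.

## Working session

There is one attempt and no reset: what is moved stays moved. The work goes in short steps, Python scripts to look and compute and a tool call to move; the robot and the scene stay as the last step left them, time stands still between calls to the robot, and variables do not carry over. Pictures are saved under pics/ and viewed, about 12 in all and at most 16, crops included, and the job is handed in when it is done.

Besides the shell and the picture viewer there is one more tool, called after "Call:" by a JSON object that holds its "fn" and its "kwargs". send_rows: Moves the arm, as the interface text tells. Its arguments: {"type":"object","properties":{"increments":{"type":"string"},"gripper":{"type":"number"},"squeeze":{"type":"number"}},"required":["increments"]}

```bash
mkdir -p pics; ls; cat > h.py <<'E'
import sys; sys.path.insert(0,'.')
import numpy as np, cv2
from rig import robot
from scipy.spatial.transform import Rotation as Ro
def cam(n):
    c=robot.read_camera(n); K,R,t=np.array(c['camera_matrix']),np.array(c['R']),np.array(c['t']); z=c['z_map']
    v,u=np.mgrid[0:480,0:640]
    p=np.stack([(u-K[0,2])/K[0,0]*z,(v-K[1,2])/K[1,1]*z,z],-1)
    c['P']=(p-t)@R; c['P'][z==0]=np.nan
    return c
def ray(c,u,v,h):
    K=np.array(c['camera_matrix']);R=np.array(c['R']);t=np.array(c['t'])
    o=-R.T@t; d=R.T@np.linalg.inv(K)@np.array([u,v,1.]); s=(h-o[2])/d[2]; return o+s*d
def save(n,img): cv2.imwrite('pics/'+n+'.png',img[:,:,::-1])
E
python3 - <<'E'
from h import *
for n in('scene','side'):
    c=cam(n); save(n+'0',c['image']); np.savez(n+'0.npz',**c); print(n,-np.array(c['R']).T@c['t'])
print(robot.read_state())
E
```

```text
pics
scene [-0.10825274 -0.59659552  0.55166373]
side [-0.00227398 -0.26744494  0.87456122]
{'t': 0.1, 'qpos': array([ 1.09570937e+00,  3.81162766e-01,  1.29817193e+00, -2.24204146e-05,
        1.46362151e+00, -2.15317046e-01]), 'dq': array([-6.89201348e-04,  1.08690178e-04, -2.27146454e-03, -6.68399241e-05,
       -1.96914550e-03,  4.22327646e-04]), 'tau': array([ 4.43182653e-03, -4.49214292e+01, -2.31657797e+01, -1.18879589e-04,
        3.63507468e-03, -6.79776440e-05]), 'tool_pos': array([0.1411631 , 0.53129774, 0.23075959]), 'eef_rot': array([ 1.29518840e-01,  9.91576727e-01, -6.45323971e-04, -2.20215153e-04]), 'ft_force': array([-0.70384482,  0.55287147,  0.46694333]), 'torque': array([-0.00459979, -0.04483839,  0.04070187]), 'opening': 0.08535810625109505}
```

View pics/scene0.png

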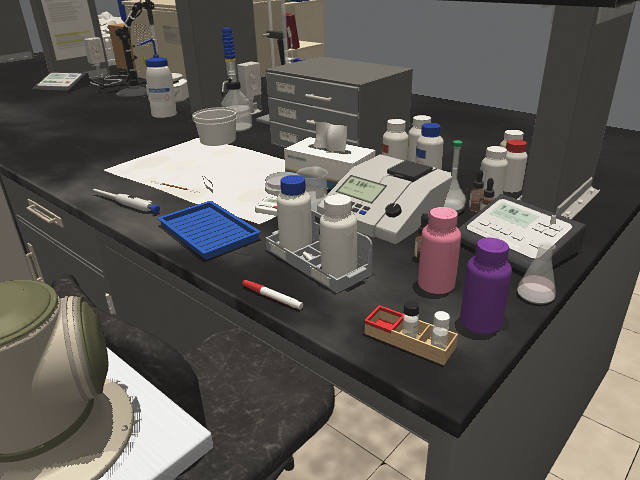

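View pics/side0.png

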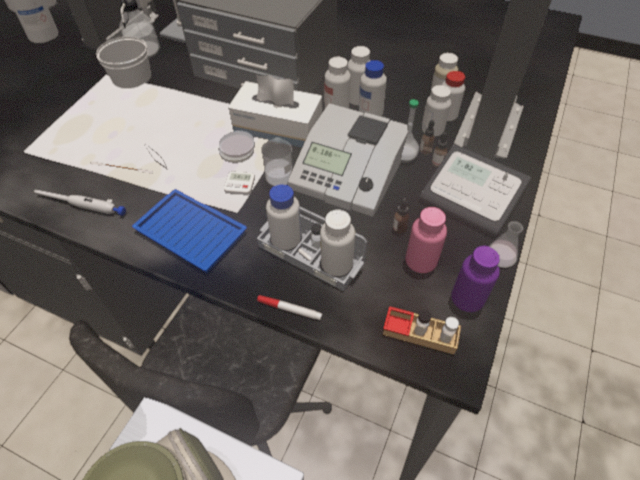

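Scene view: blue-capped bottle (293,187) and white-capped bottle (338,208) stand in the caddy. The blue tray is at (210,228). The box is at (412,330), with its red cell on the left, a black-capped vial at (411,310) and a white-capped one at (441,320). The pink (440,250) and purple (486,285) bottles and the rear bottles are look-alikes.

```bash
cat > m.py <<'E'
from h import *
for n in('scene','side'):
    c=dict(np.load(n+'0.npz')); P=c['P']; I=c['image']; hsv=cv2.cvtColor(I,cv2.COLOR_RGB2HSV); H,S,V=[hsv[...,i].astype(int) for i in range(3)]
    z=P[...,2]
    def rect(m,name,lo=0):
        m=m.astype(np.uint8); k,l,st,ce=cv2.connectedComponentsWithStats(m)
        for i in range(1,k):
            if st[i,4]<25: continue
            q=P[l==i]; q=q[~np.isnan(q[:,0])]
            if len(q)<20: continue
            (cx,cy),(w,h),a=cv2.minAreaRect(q[:,:2].astype(np.float32))
            print(n,name,'px',ce[i].round(),'n',st[i,4],'rect %.4f %.4f  %.4f x %.4f a %.1f'%(cx,cy,w,h,a),'z',np.percentile(q[:,2],[5,50,95]).round(3))
    W=(P[...,0]>.25)&(P[...,0]<.8)&(abs(P[...,1])<.5)
    rect((H>100)&(H<125)&(S>140)&W&(z<.05),'tray')
    rect(((H<6)|(H>174))&(S>150)&W,'red')
    rect(W&(z>.155)&(z<.166)&(P[...,0]<.6),'captops')
    rect(W&(z>.0645)&(z<.073)&(P[...,0]<.62),'vialtops/65-73')
    rect(W&(z>.074)&(z<.086)&(P[...,0]<.66),'panel')
    rect(W&(H>10)&(H<25)&(S>60)&(z<.05),'wood')
E
python3 m.py
python3 - <<'E'
from h import *
a=dict(np.load('scene0.npz'))['image'][170:370,240:470]; b=dict(np.load('side0.npz'))['image'][175:360,230:470]
x=cv2.resize(a,(400,348),interpolation=3); y=cv2.resize(b,(400,308),interpolation=3)
o=np.zeros((348,800,3),np.uint8);o[:,:400]=x;o[:308,400:]=y; save('crop1',o)
E
```

```text
scene tray px [209. 229.] n 3262 rect 0.5088 0.2927  0.2242 x 0.1633 a 81.0 z [0.006 0.009 0.021]
scene tray px [154. 208.] n 65 rect 0.4751 0.4742  0.0186 x 0.0277 a 11.1 z [0.009 0.017 0.024]
scene red px [252. 286.] n 140 rect 0.4063 0.0453  0.0139 x 0.0459 a 5.1 z [0.007 0.013 0.016]
scene red px [384. 320.] n 449 rect 0.4619 -0.2116  0.0530 x 0.0503 a 6.9 z [0.004 0.027 0.03 ]
scene captops px [292. 180.] n 219 rect 0.5639 0.0841  0.0469 x 0.0465 a 12.1 z [0.156 0.159 0.16 ]
scene captops px [337. 200.] n 286 rect 0.5454 -0.0453  0.0469 x 0.0461 a 69.5 z [0.156 0.159 0.161]
scene vialtops/65-73 px [295. 227.] n 138 rect 0.5504 0.0694  0.0316 x 0.0669 a 48.7 z [0.065 0.068 0.073]
scene vialtops/65-73 px [365. 241.] n 64 rect 0.5848 -0.0756  0.0380 x 0.0065 a 87.9 z [0.065 0.068 0.072]
scene vialtops/65-73 px [338. 251.] n 155 rect 0.5302 -0.0533  0.0344 x 0.0684 a 28.3 z [0.065 0.069 0.073]
scene vialtops/65-73 px [435. 260.] n 125 rect 0.6094 -0.2080  0.0170 x 0.0584 a 4.4 z [0.065 0.068 0.072]
scene vialtops/65-73 px [485. 296.] n 192 rect 0.5648 -0.3274  0.0287 x 0.0665 a 20.5
[... 2717 characters left out ...]
z [0.075 0.079 0.082]
side panel px [284. 229.] n 115 rect 0.5426 0.0730  0.0271 x 0.0650 a 29.3 z [0.074 0.081 0.085]
side panel px [360. 237.] n 41 rect 0.5825 -0.0810  0.0242 x 0.0070 a 85.8 z [0.075 0.079 0.083]
side panel px [424. 248.] n 120 rect 0.6140 -0.2068  0.0283 x 0.0670 a 2.5 z [0.075 0.079 0.085]
side panel px [336. 255.] n 125 rect 0.5254 -0.0524  0.0286 x 0.0667 a 19.1 z [0.074 0.079 0.086]
side panel px [472. 288.] n 140 rect 0.5627 -0.3180  0.0667 x 0.0291 a 82.3 z [0.075 0.08  0.085]
side wood px [400. 315.] n 61 rect 0.4830 -0.2091  0.0037 x 0.0366 a 7.3 z [0.01  0.016 0.022]
side wood px [430. 337.] n 1230 rect 0.4743 -0.2577  0.0759 x 0.1461 a 7.5 z [0.001 0.011 0.03 ]
```

View pics/crop1.png

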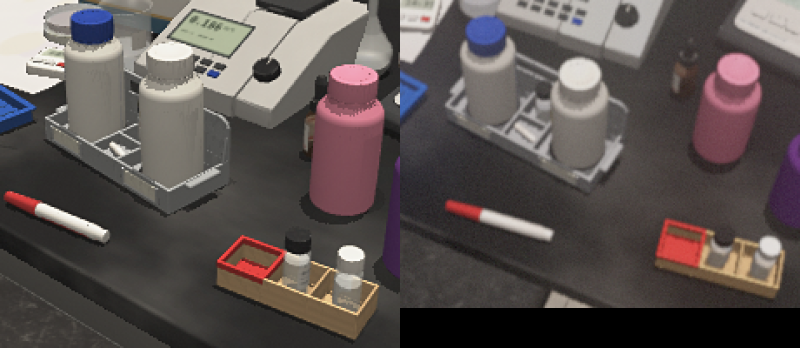

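Call:
{"fn": "send_rows", "kwargs": {"increments": "0 0 0 -7;-30 -24 0 0;-30 -24 0 0;-30 -24 0 0;-30 -24 0 0;-30 -24 0 0;-30 -24 0 0;-30 -24 0 0;-30 -24 0 0;-30 -24 0 0;-30 -24 0 0;-30 -24 0 0;-30 -24 0 0;-30 -24 0 0;-30 -24 0 0;-30 -24 0 0;-30 -24 0 0;0 0 0 0;0 0 0 0", "gripper": 0, "squeeze": 40}}

```text
t: 2.0
tool_pos: [0.564, 0.0848, 0.2306]
eef_rot: [0.069, 0.998, 0.0, -0.001]
ft_force: [0.9, 0.1, 0.2]
opening: 0.0857
```

```bash
cat >> h.py <<'E'
def to(x,y,z):
    "tool-frame shift in mm from the measured TCP to a world point"
    s=robot.read_state(); R=Ro.from_quat(s['eef_rot']).as_matrix()
    print('TCP',s['tool_pos'].round(4),'jaw',R[:,1].round(3),'zax',R[:,2].round(4),'->',(R.T@(np.array([x,y,z])-s['tool_pos'])*1000).round(1),'op',round(s['opening'],4),'q',s['qpos'].round(2),'t',round(s['t'],1))
E
python3 - <<'E'
from h import *
c=dict(np.load('scene0.npz'));P=c['P'].reshape(-1,3)
for b in((.5625,.084),(.5448,-.0453)):
    d=np.hypot(P[:,0]-b[0],P[:,1]-b[1])
    print([(h,round(float(np.median(d[(d<.04)&(abs(P[:,2]-h/1000)<.002)])),4)) for h in(90,110,117,121,125,129,133,137,141,147,153)])
c=cam('wrist'); save('w1',c['image']); to(.5625,.084,.131)
P=c['P'];m=(abs(P[...,2]-.159)<.004)
k,l,st,ce=cv2.connectedComponentsWithStats(m.astype(np.uint8))
for i in range(1,k):
    if st[i,4]>200: print(ce[i],st[i,4],cv2.minEnclosingCircle(P[l==i][:,:2].astype(np.float32)))
E
```

```text
[(90, 0.0324), (110, 0.0322), (117, 0.0319), (121, 0.0308), (125, 0.0285), (129, 0.0253), (133, 0.0218), (137, 0.021), (141, 0.0219), (147, 0.0213), (153, 0.0215)]
[(90, 0.0326), (110, 0.0323), (117, 0.0319), (121, 0.031), (125, 0.0289), (129, 0.0254), (133, 0.0223), (137, 0.021), (141, 0.0215), (147, 0.0223), (153, 0.0215)]
TCP [0.5636 0.0855 0.2309] jaw [0.137 0.991 0.   ] zax [-1.1e-03  3.0e-04 -1.0e+00] -> [ 0.8 -1.7 99.9] op 0.0853 q [-0.06  0.42  1.24  0.    1.49 -1.49] t 2.0
[ 70.21008539 249.79281456] 6207 ((0.546058177947998, -0.045128729194402695), 0.024490365758538246)
[313.8507616  249.15916481] 5843 ((0.563838005065918, 0.08417201787233353), 0.02404305711388588)
```

View pics/w1.png

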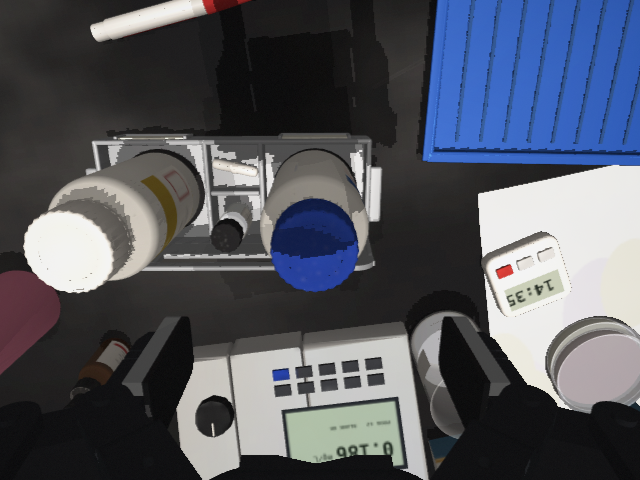

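The wrist picture shows the blue cap at (313,249), the white cap at (70,250) and the old vial's black cap at (228,235) between them. The caddy is square to the image, and the positions agree with the fixed cameras within 2 mm.

Call:
{"fn": "send_rows", "kwargs": {"increments": "0 -1 20 0;0 0 20 0;0 0 20 0;0 0 20 0;0 0 12 0;0 0 6 0;0 0 0 0"}}

```text
t: 2.75
tool_pos: [0.5636, 0.0847, 0.1332]
eef_rot: [0.068, 0.998, -0.0, -0.0]
ft_force: [0.9, 0.2, -0.2]
opening: 0.0856
```

Call:
{"fn": "send_rows", "kwargs": {"increments": "0 0 0 0;0 0 0 0;0 0 0 0;0 0 0 0;0 0 0 0;0 0 0 0;0 0 0 0;0 0 0 0", "gripper": 1, "squeeze": 50}}

```text
t: 3.55
tool_pos: [0.5644, 0.0843, 0.1344]
eef_rot: [0.069, 0.998, 0.0, 0.001]
ft_force: [-1.3, 0.1, 5.6]
opening: 0.0462
```

Call:
{"fn": "send_rows", "kwargs": {"increments": "0 0 -5 0;0 0 -10 0;0 0 -15 0;0 0 -20 0;0 0 -20 0;0 0 -20 0;0 0 -10 0;0 0 0 0"}}

```text
t: 4.35
tool_pos: [0.5643, 0.0843, 0.2347]
eef_rot: [0.069, 0.998, -0.0, 0.001]
ft_force: [0.2, -0.9, -2.9]
opening: 0.0461
```

```bash
cat >m2.py <<'E'
from h import *
c=cam('side'); I=c['image'];P=c['P']; save('s2',I)
hsv=cv2.cvtColor(I,cv2.COLOR_RGB2HSV);H,S,V=[hsv[...,i] for i in range(3)]
m=((H>100)&(H<125)&(S>140)&(P[...,2]<.05)).astype(np.uint8)
k,l,st,ce=cv2.connectedComponentsWithStats(m); i=1+np.argmax(st[1:,4]); 
h=cv2.convexHull(np.argwhere(l==i)[:,::-1].astype(np.int32))
q=np.array([ray(c,*p[0],.020)[:2] for p in h]); print('tray',cv2.minAreaRect(q.astype(np.float32)))
to(.504,.341,.24)
E
python3 m2.py
```

```text
tray ((0.4949285089969635, 0.29135042428970337), (0.22522303462028503, 0.14093156158924103), 81.48973846435547)
TCP [0.5639 0.0843 0.2334] jaw [0.137 0.991 0.   ] zax [ 3.e-04 -0.e+00 -1.e+00] -> [ 94.5 246.   -6.7] op 0.046 q [-0.06  0.41  1.24 -0.    1.49 -1.49] t 4.4
```

View pics/s2.png

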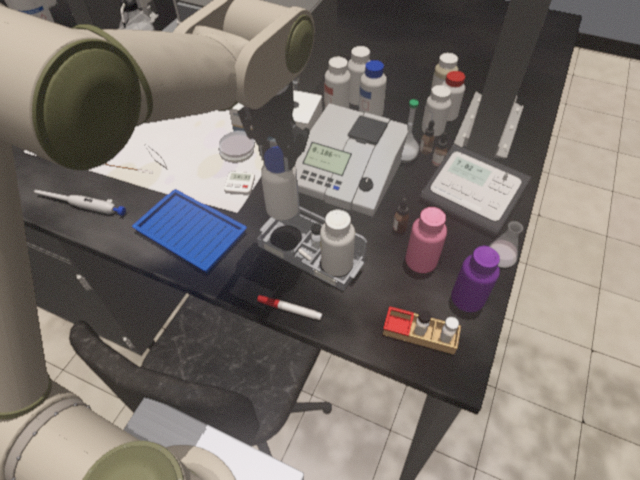

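Bottle held and upright at (280,190). Now I'll carry it to the tray's +y side.

Call:
{"fn": "send_rows", "kwargs": {"increments": "6 15 0 0;12 30 0 0;12 30 0 0;12 30 0 0;12 30 0 0;12 30 0 0;12 30 0 0;12 30 0 0;5.5 20 0 0;0 0 0 0;0 0 25 0;0 0 25 0;0 0 20 0;0 0 15 0;0 0 10 0;0 0 5 0;0 0 2 0;0 0 0 0;0 0 0 0"}}

```text
t: 6.3
tool_pos: [0.5032, 0.3402, 0.132]
eef_rot: [0.069, 0.998, 0.0, 0.001]
ft_force: [-0.6, -0.1, -2.1]
opening: 0.0461
```

Call:
{"fn": "send_rows", "kwargs": {"increments": "0 0 1 0;0 0 1 0;0 0 0 0"}}

```text
t: 6.6
tool_pos: [0.5033, 0.3402, 0.1304]
eef_rot: [0.069, 0.998, 0.0, 0.001]
ft_force: [-1.5, -1.9, 5.3]
opening: 0.0461
```

Call:
{"fn": "send_rows", "kwargs": {"increments": "0 0 0 0;0 0 0 0;0 0 0 0;0 0 0 0;0 0 0 0;0 0 0 0;0 0 0 0;0 0 0 0", "gripper": 0}}

```text
t: 7.4
tool_pos: [0.503, 0.3401, 0.1293]
eef_rot: [0.069, 0.998, 0.0, 0.0]
ft_force: [-0.6, 0.1, 0.5]
opening: 0.0855
```

Call:
{"fn": "send_rows", "kwargs": {"increments": "0 0 -10 0;0 0 -20 0;0 0 -25 0;0 0 -25 0;0 0 -25 0;0 0 0 0;0 0 0 0"}}

```text
t: 8.1
tool_pos: [0.5029, 0.3401, 0.2349]
eef_rot: [0.069, 0.998, 0.0, 0.0]
ft_force: [-0.0, 0.1, 0.5]
opening: 0.0856
```

```bash
python3 - <<'E'
from h import *
to(.546,-.0455,.235)
c=cam('wrist'); save('w2',c['image'])
P=c['P'];m=(abs(P[...,2]-.155)<.005)
k,l,st,ce=cv2.connectedComponentsWithStats(m.astype(np.uint8))
for i in range(1,k):
    if st[i,4]>200: print(ce[i],st[i,4],cv2.minEnclosingCircle(P[l==i][:,:2].astype(np.float32)),np.median(P[l==i][:,2]))
E
```

```text
TCP [0.5029 0.3401 0.2349] jaw [0.137 0.991 0.   ] zax [ 9.e-04  4.e-04 -1.e+00] -> [-9.56e+01 -3.76e+02 -3.00e-01] op 0.0856 q [ 0.4   0.48  1.12 -0.    1.54 -1.03] t 8.1
[314.85199275 243.66467391] 5520 ((0.5029687881469727, 0.33990606665611267), 0.024207115173339844) 0.15603998609556835
```

View pics/w2.png

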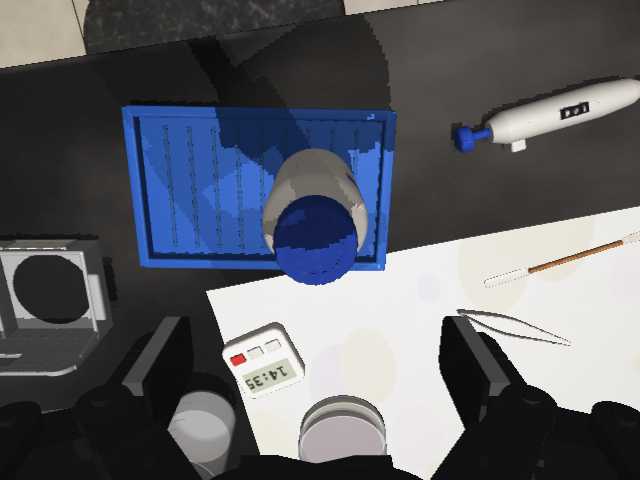

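The blue bottle stands upright on the tray (cap at (315,244), top at z 0.156). Next, the white bottle.

Call:
{"fn": "send_rows", "kwargs": {"increments": "-4 -15 0 0;-8 -32 0 0;-8 -32 0 0;-8 -32 0 0;-8 -32 0 0;-8 -32 0 0;-8 -32 0 0;-8 -32 0 0;-8 -32 0 0;-8 -32 0 0;-8 -32 0 0;-8 -32 0 0;-3.5 -9 0 0;0 0 0 0;0 0 0 0"}}

```text
t: 9.65
tool_pos: [0.5455, -0.0449, 0.234]
eef_rot: [0.069, 0.998, 0.0, -0.0]
ft_force: [-0.3, 0.0, 0.6]
opening: 0.0855
```

```bash
python3 - <<'E'
from h import *
c=cam('wrist');P=c['P'];m=(abs(P[...,2]-.159)<.004)
k,l,st,ce=cv2.connectedComponentsWithStats(m.astype(np.uint8))
for i in range(1,k):
    if st[i,4]>200:
        e=cv2.minEnclosingCircle(P[l==i][:,:2].astype(np.float32)); print(e); 
        if abs(ce[i][0]-315)<60: to(*e[0],.1335)
# pocket vial
I=c['image'].max(-1); m=(I<60)&(abs(P[...,2]-.068)<.005)
k,l,st,ce=cv2.connectedComponentsWithStats(m.astype(np.uint8))
for i in range(1,k):
    if st[i,4]>150: print('v',ce[i],st[i,4],cv2.minEnclosingCircle(P[l==i][:,:2].astype(np.float32)))
save('w3',c['image'])
E
```

```text
((0.5460163354873657, -0.04525520280003548), 0.02399788610637188)
TCP [ 0.5456 -0.0445  0.2342] jaw [0.136 0.991 0.   ] zax [-5.e-04  4.e-04 -1.e+00] -> [ -0.6  -0.7 100.7] op 0.0855 q [-0.3   0.37  1.3   0.    1.47 -1.73] t 9.7
v [ 13.13079019 143.54223433] 734 ((0.4711243212223053, -0.25272318720817566), 0.0116373710334301)
v [395.23010753 234.21075269] 465 ((0.5768643617630005, 0.014851227402687073), 0.011828796938061714)
v [238.22594142 384.56066946] 239 ((0.6987003087997437, -0.13355176150798798), 0.011088721454143524)
v [361.62764457 417.67842031] 709 ((0.7411251664161682, -0.03150277957320213), 0.01570906676352024)
```

Call:
{"fn": "send_rows", "kwargs": {"increments": "-0.6 -0.7 20 0;0 0 20 0;0 0 20 0;0 0 20 0;0 0 14 0;0 0 6 0;0 0 0 0"}}

```text
t: 10.4
tool_pos: [0.5462, -0.0453, 0.134]
eef_rot: [0.068, 0.998, 0.0, -0.001]
ft_force: [0.8, 0.8, -0.5]
opening: 0.0853
```

Call:
{"fn": "send_rows", "kwargs": {"increments": "0 0 0 0;0 0 0 0;0 0 0 0;0 0 0 0;0 0 0 0;0 0 0 0;0 0 0 0;0 0 0 0", "gripper": 1}}

```text
t: 11.2
tool_pos: [0.547, -0.0464, 0.1355]
eef_rot: [0.069, 0.998, -0.0, 0.001]
ft_force: [-0.1, 1.7, 6.8]
opening: 0.0462
```

Call:
{"fn": "send_rows", "kwargs": {"increments": "0 0 -5 0;0 0 -10 0;0 0 -20 0;0 0 -20 0;0 0 -20 0;0 0 -20 0;0 0 -15 0;0 0 -10 0;0 0 0 0;0 0 0 0"}}

```text
t: 12.2
tool_pos: [0.5462, -0.0462, 0.2538]
eef_rot: [0.069, 0.998, 0.0, -0.0]
ft_force: [0.4, -0.3, -2.4]
opening: 0.0459
```

```bash
python3 -c "
from h import *
to(.489,.245,.24)"
```

```text
TCP [ 0.5462 -0.0462  0.2538] jaw [0.137 0.991 0.   ] zax [-9.e-04  3.e-04 -1.e+00] -> [ 96.6 280.6  14. ] op 0.0459 q [-0.3   0.36  1.26 -0.    1.52 -1.73] t 12.2
```

Call:
{"fn": "send_rows", "kwargs": {"increments": "5 15 0 0;10.5 30 0 0;10.5 30 0 0;10.5 30 0 0;10.5 30 0 0;10.5 30 0 0;10.5 30 0 0;10.5 30 0 0;10.5 30 0 0;7.5 25.6 0 0;0 0 0 0;0 0 25 0;0 0 25 0;0 0 25 0;0 0 20 0;0 0 13 0;0 0 8 0;0 0 4 0;0 0 2 0;0 0 0 0"}}

```text
t: 14.2
tool_pos: [0.4895, 0.245, 0.1326]
eef_rot: [0.069, 0.998, 0.0, 0.0]
ft_force: [-0.1, -0.2, -1.9]
opening: 0.0463
```

Call:
{"fn": "send_rows", "kwargs": {"increments": "0 0 1 0;0 0 0 0"}}

```text
t: 14.4
tool_pos: [0.4894, 0.245, 0.1316]
eef_rot: [0.069, 0.998, 0.0, 0.0]
ft_force: [0.2, -0.0, -1.9]
opening: 0.0458
```

Call:
{"fn": "send_rows", "kwargs": {"increments": "0 0 1 0;0 0 0.5 0;0 0 0 0"}}

```text
t: 14.7
tool_pos: [0.4902, 0.2451, 0.1315]
eef_rot: [0.069, 0.998, 0.0, 0.002]
ft_force: [-0.1, 0.1, 8.0]
opening: 0.0458
```

Call:
{"fn": "send_rows", "kwargs": {"increments": "0 0 0 0;0 0 0 0;0 0 0 0;0 0 0 0;0 0 0 0;0 0 0 0;0 0 0 0;0 0 0 0", "gripper": 0}}

```text
t: 15.5
tool_pos: [0.4894, 0.245, 0.1298]
eef_rot: [0.069, 0.998, -0.0, 0.0]
ft_force: [-0.6, 0.8, -0.7]
opening: 0.0854
```

Call:
{"fn": "send_rows", "kwargs": {"increments": "0 0 -10 0;0 0 -20 0;0 0 -25 0;0 0 -25 0;0 0 -25 0;0 0 0 0;0 0 0 0"}}

```text
t: 16.2
tool_pos: [0.4893, 0.245, 0.2353]
eef_rot: [0.069, 0.998, 0.0, 0.0]
ft_force: [0.3, 0.3, 0.4]
opening: 0.0855
```

```bash
python3 - <<'E'
from h import *
c=cam('wrist'); P=c['P'];m=(abs(P[...,2]-.155)<.005)
k,l,st,ce=cv2.connectedComponentsWithStats(m.astype(np.uint8))
for i in range(1,k):
    if st[i,4]>200: print(ce[i],st[i,4],cv2.minEnclosingCircle(P[l==i][:,:2].astype(np.float32)))
I=c['image'];hsv=cv2.cvtColor(I,cv2.COLOR_RGB2HSV);H,S,V=[hsv[...,i] for i in range(3)]
m=((H>100)&(H<125)&(S>140)&(P[...,2]<.03)&(P[...,2]>.014)).astype(np.uint8)
k,l,st,ce=cv2.connectedComponentsWithStats(m); print(st[1:,4]); q=P[(m>0)&(P[...,0]<.62)][:,:2]
print('tray',cv2.minAreaRect(q.astype(np.float32)))
save('w4',I); to(.5765,.015,.235)
E
```

```text
[317.3391445  244.38299784] 5564 ((0.48986196517944336, 0.24599753320217133), 0.0240921713411808)
[487.1836083  243.92496009] 5637 ((0.5030813813209534, 0.33943840861320496), 0.024233302101492882)
[5939  597    1    1    1  869]
tray ((0.504436194896698, 0.332685649394989), (0.29903021454811096, 0.140115886926651), 81.07723236083984)
TCP [0.489  0.2449 0.2345] jaw [ 0.137  0.991 -0.   ] zax [-8.e-04 -2.e-04 -1.e+00] -> [-118.2 -215.7   -0.5] op 0.0853 q [ 0.25  0.37  1.3   0.    1.47 -1.19] t 16.2
```

View pics/w4.png

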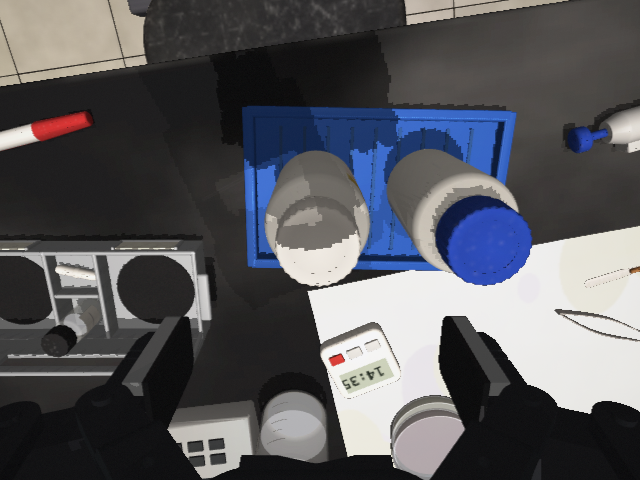

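Both bottles stand upright on the tray (white cap (317,244), blue cap (487,244)). The old vial is still in its pocket, cap at (58,340). I'll move above it.

Call:
{"fn": "send_rows", "kwargs": {"increments": "-8 -15 0 0;-16 -29 0 0;-16 -29 0 0;-16 -29 0 0;-16 -29 0 0;-16 -29 0 0;-16 -29 0 0;-14 -26.5 0 0;0 0 40 0;0 0 40 0;0 0 0 0;0 0 0 0"}}

```text
t: 17.45
tool_pos: [0.5767, 0.0154, 0.1551]
eef_rot: [0.069, 0.998, 0.0, -0.001]
ft_force: [0.8, -1.1, 0.3]
opening: 0.0853
```

```bash
python3 - <<'E'
from h import *
c=cam('wrist');P=c['P'];I=c['image'].max(-1); m=(I<70)&(abs(P[...,2]-.069)<.004)
k,l,st,ce=cv2.connectedComponentsWithStats(m.astype(np.uint8))
for i in range(1,k):
    if st[i,4]>300:
        e=cv2.minEnclosingCircle(P[l==i][:,:2].astype(np.float32)); print('v',ce[i],st[i,4],e)
        if abs(ce[i][0]-315)<60: to(*e[0],.042)
save('w5',c['image'])
a=robot.read_camera('side'); z=a['z_map']
E
```

```text
v [314.56434852 242.35411671] 1251 ((0.577197790145874, 0.015223718248307705), 0.011857426725327969)
TCP [0.5774 0.0154 0.1563] jaw [ 0.137  0.991 -0.   ] zax [ 1.7e-03 -3.0e-04 -1.0e+00] -> [  0.3  -0.2 114.3] op 0.0855 q [-0.18  0.49  1.34  0.    1.31 -1.61] t 17.5
```

View pics/w5.png

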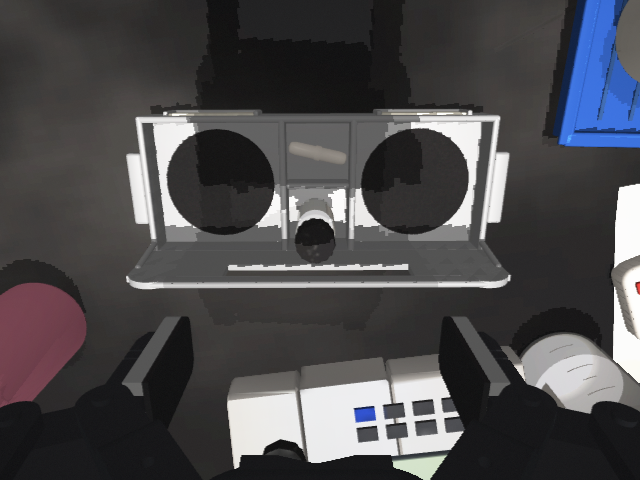

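```bash
python3 - <<'E'
from h import *
c=cam('wrist')
for u,v,h in((127,285,.08),(510,284,.08),(137,117,.03),(499,117,.03),(287,240,.03),(351,240,.03),(317,184,.03),(317,270,.08)): print(u,v,ray(c,u,v,h).round(4))
P=c['P']; print(np.nanmax(np.where((abs(P[...,0]-.61)<.05)&(abs(P[...,1]-.015)<.07),P[...,2],-1)))
E
```

```text
127 285 [ 0.5856 -0.0926  0.08  ]
510 284 [0.6143 0.1206 0.08  ]
137 117 [ 0.4979 -0.0829  0.03  ]
499 117 [0.5279 0.1345 0.03  ]
287 240 [ 0.5884 -0.0052  0.03  ]
351 240 [0.5942 0.0369 0.03  ]
317 184 [0.5537 0.0197 0.03  ]
317 270 [0.5911 0.0145 0.08  ]
0.24402202382995553
```

Call:
{"fn": "send_rows", "kwargs": {"increments": "0 0 25 0;0 0 25 0;0 0 25 0;0 0 20 0;0 0 12 0;0 0 7 0;0 0 0 0"}}

```text
t: 18.3
tool_pos: [0.5769, 0.0153, 0.041]
eef_rot: [0.069, 0.998, -0.0, 0.0]
ft_force: [-0.5, 0.5, -0.3]
opening: 0.0855
```

Call:
{"fn": "send_rows", "kwargs": {"increments": "0 0 0 0;0 0 0 0;0 0 0 0;0 0 0 0;0 0 0 0;0 0 0 0;0 0 0 0;0 0 0 0;0 0 0 0;0 0 0 0", "gripper": 1, "squeeze": 25}}

```text
t: 19.3
tool_pos: [0.5769, 0.0152, 0.0412]
eef_rot: [0.069, 0.998, -0.0, 0.0]
ft_force: [-0.4, -0.9, 5.4]
opening: 0.0235
```

Call:
{"fn": "send_rows", "kwargs": {"increments": "0 0 -5 0;0 0 -10 0;0 0 -20 0;0 0 -25 0;0 0 -25 0;0 0 -25 0;0 0 -10 0;0 0 0 0;0 0 0 0"}}

```text
t: 20.2
tool_pos: [0.5762, 0.0154, 0.1599]
eef_rot: [0.069, 0.998, 0.0, -0.001]
ft_force: [0.2, 0.6, -1.0]
opening: 0.0232
```

```bash
python3 -c "
from h import *
to(.471,-.2527,.16)
c=cam('wrist'); save('w6',c['image'])"
```

```text
TCP [0.5762 0.0154 0.1599] jaw [0.137 0.991 0.   ] zax [-1.6e-03  3.0e-04 -1.0e+00] -> [  67.4 -280.    -0. ] op 0.0232 q [-0.18  0.49  1.34 -0.    1.32 -1.61] t 20.2
```

Call:
{"fn": "send_rows", "kwargs": {"increments": "5 -15 -10 0;10 -30 -10 0;10 -30 0 0;10 -30 0 0;10 -30 0 0;10 -30 0 0;10 -30 0 0;8 -28 0 0;4 -15 0 0;0 0 0 0;0 0 0 0"}}

```text
t: 21.35
tool_pos: [0.4674, -0.21, 0.1807]
eef_rot: [0.069, 0.998, 0.0, -0.0]
ft_force: [1.2, -0.4, -0.8]
opening: 0.0231
```

Call:
{"fn": "send_rows", "kwargs": {"increments": "0 0 0 8;0 0 0 8;0 0 0 8;0 0 0 8;0 0 0 8;0 0 0 8;0 0 0 8;0 0 0 8;0 0 0 8;0 0 0 8;0 0 0 8;0 0 0 2;0 0 0 0;0 0 0 0"}}

```text
t: 22.75
tool_pos: [0.4679, -0.2092, 0.1808]
eef_rot: [0.753, 0.658, -0.0, -0.0]
ft_force: [0.1, -0.9, -0.9]
opening: 0.0231
```

```bash
python3 - <<'E'
from h import *
to(.467,-.21,.18)
c=cam('wrist'); save('w7',c['image']); c2=cam('side')
for n,c in(('w',c),('s',c2)):
    I=c['image'];P=c['P'];hsv=cv2.cvtColor(I,cv2.COLOR_RGB2HSV);H,S,V=[hsv[...,i] for i in range(3)]
    m=((H<6)|(H>174))&(S>150)&(P[...,2]<.04)&(P[...,1]<-.15)&(P[...,1]>-.3)
    q=P[m&(P[...,2]>.025)&(P[...,2]<.031)][:,:2]; print(n,'rim',len(q),cv2.minAreaRect(q.astype(np.float32)))
    q=P[m&(P[...,2]<.008)]; print('floor',len(q),cv2.minAreaRect(q[:,:2].astype(np.float32)))
E
```

```text
TCP [ 0.4679 -0.2092  0.1808] jaw [ 0.991 -0.135 -0.   ] zax [-2.e-04  2.e-04 -1.e+00] -> [-0.9 -0.8  0.8] op 0.0231 q [-0.65  0.36  1.49  0.    1.3  -0.52] t 22.8
w rim 1495 ((0.46240100264549255, -0.21153315901756287), (0.04940284416079521, 0.049441009759902954), 7.123637676239014)
floor 2494 ((0.4612051248550415, -0.21952536702156067), (0.054488394409418106, 0.05167324095964432), 7.105997562408447)
s rim 155 ((0.46163585782051086, -0.21156996488571167), (0.05027574300765991, 0.048543862998485565), 6.254863262176514)
floor 280 ((0.4791400730609894, -0.20709805190563202), (0.050918616354465485, 0.045962464064359665), 8.09291934967041)
```

View pics/w7.png

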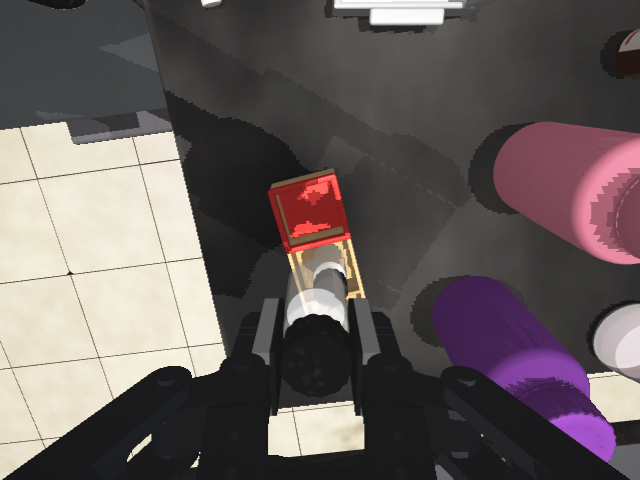

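The box yaw is actually +0.124, since its edges sit 15° off the tool; the three cells line up with that. The held vial's black cap is at (318,355), the red cell at (313,210) and the other vial at (330,270). I'll turn −15°, shift, and lower.

Call:
{"fn": "send_rows", "kwargs": {"increments": "0 0 0 -7.5;0 0 0 -7.5;-1.6 -5.9 0 0;0 0 20 0;0 0 25 0;0 0 25 0;0 0 25 0;0 0 20 0;0 0 12 0;0 0 7 0;0 0 4 0;0 0 1.5 0;0 0 0 0"}}

```text
t: 24.15
tool_pos: [0.4622, -0.2123, 0.0417]
eef_rot: [0.662, 0.749, 0.0, 0.0]
ft_force: [-0.2, -0.7, -0.5]
opening: 0.0234
```

Call:
{"fn": "send_rows", "kwargs": {"increments": "0 0 1 0;0 0 0.7 0;0 0 0 0"}}

```text
t: 24.45
tool_pos: [0.4623, -0.2124, 0.0402]
eef_rot: [0.662, 0.75, -0.0, 0.001]
ft_force: [-1.5, 0.1, 4.8]
opening: 0.0232
```

Call:
{"fn": "send_rows", "kwargs": {"increments": "0 0 0 0;0 0 0 0;0 0 0 0;0 0 0 0;0 0 0 0;0 0 0 0;0 0 0 0;0 0 0 0", "gripper": 0.4}}

```text
t: 25.25
tool_pos: [0.4621, -0.2122, 0.0396]
eef_rot: [0.662, 0.75, -0.0, -0.0]
ft_force: [0.4, 0.5, -0.4]
opening: 0.0513
```

Call:
{"fn": "send_rows", "kwargs": {"increments": "0 0 -10 0;0 0 -20 0;0 0 -25 0;0 0 -25 0;0 0 -25 0;0 0 -15 0;0 0 0 0;0 0 0 0"}}

```text
t: 26.05
tool_pos: [0.4619, -0.212, 0.1595]
eef_rot: [0.662, 0.75, -0.0, 0.0]
ft_force: [0.5, -1.0, 0.1]
opening: 0.051
```

```bash
cat > v.py <<'E'
from h import *
c=cam('wrist'); save(sys.argv[1],c['image'])
for n,c in(('w',c),('side',cam('side'))):
    P=c['P']
    m=(abs(P[...,2]-.068)<.004)&(P[...,0]<.53)&(P[...,1]<-.18)
    k,l,st,ce=cv2.connectedComponentsWithStats(m.astype(np.uint8))
    for i in range(1,k):
        if st[i,4]>60: print(n,ce[i].round(),st[i,4],cv2.minEnclosingCircle(P[l==i][:,:2].astype(np.float32)),c['image'][l==i].mean().round())
to(.4757,-.3033,.16)
E
python3 v.py w8
```

```text
w [315. 239.] 1232 ((0.4616956114768982, -0.21295474469661713), 0.011822866275906563) 29.0
w [322. 304.] 1097 ((0.4709707796573639, -0.2538645267486572), 0.011810407973825932) 52.0
w [321. 373.] 988 ((0.4761642515659332, -0.30334410071372986), 0.011734597384929657) 230.0
side [402. 312.] 116 ((0.46028265357017517, -0.21353594958782196), 0.012277195230126381) 46.0
side [424. 316.] 125 ((0.4698205292224884, -0.25338107347488403), 0.012361492030322552) 63.0
side [451. 323.] 122 ((0.47478044033050537, -0.30441945791244507), 0.011833205819129944) 227.0
TCP [ 0.4617 -0.2119  0.1588] jaw [ 0.992  0.124 -0.001] zax [-0.0015  0.0011 -1.    ] -> [-92.4   2.6  -1.4] op 0.0512 q [-0.66  0.38  1.53 -0.    1.24 -0.79] t 26.1
```

View pics/w8.png

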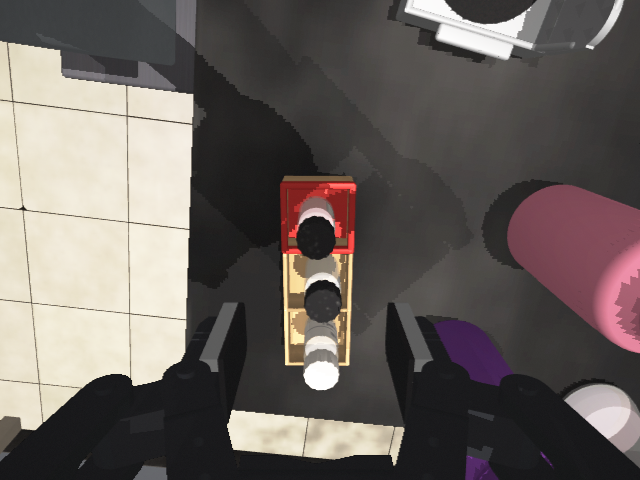

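The expired vial stands in the red cell (cap at (316,237)), with the other vial at (322,304) and the fresh one at (321,373). I'll check the purple bottle's clearance before reaching in.

```bash
python3 - <<'E'
from h import *
for n in('scene','side'):
    P=np.load(n+'0.npz')['P']; m=(abs(P[...,2]-.147)<.004)&(P[...,0]>.5)&(P[...,1]<-.15)&(P[...,0]<.66)
    k,l,st,ce=cv2.connectedComponentsWithStats(m.astype(np.uint8))
    for i in range(1,k):
        if st[i,4]>60: print(n,ce[i].round(),cv2.minEnclosingCircle(P[l==i][:,:2].astype(np.float32)))
to(.4758,-.3036,.16)
E
```

```text
scene [443. 214.] ((0.6360401511192322, -0.20623084902763367), 0.02560204640030861)
scene [492. 246.] ((0.5843986868858337, -0.32049232721328735), 0.02468429133296013)
side [432. 217.] ((0.634351909160614, -0.2054111361503601), 0.02511913701891899)
side [486. 257.] ((0.583469808101654, -0.32021966576576233), 0.024889878928661346)
TCP [ 0.4617 -0.2119  0.1588] jaw [ 0.992  0.124 -0.001] zax [-0.0015  0.0011 -1.    ] -> [-92.8   2.7  -1.4] op 0.0512 q [-0.66  0.38  1.53 -0.    1.24 -0.79] t 26.1
```

Call:
{"fn": "send_rows", "kwargs": {"increments": "-15 0 0 0;-30 1 0 0;-30 1 0 0;-17.7 0.6 0 0;0 0 0 0;0 0 25 0;0 0 25 0;0 0 25 0;0 0 20 0;0 0 14 0;0 0 7 0;0 0 2.5 0;0 0 0 0"}}

```text
t: 27.45
tool_pos: [0.4762, -0.3038, 0.0413]
eef_rot: [0.662, 0.75, 0.0, 0.0]
ft_force: [-0.1, 0.8, 0.1]
opening: 0.0513
```

Call:
{"fn": "send_rows", "kwargs": {"increments": "0 0 0 0;0 0 0 0;0 0 0 0;0 0 0 0;0 0 0 0;0 0 0 0;0 0 0 0;0 0 0 0", "gripper": 1}}

```text
t: 28.25
tool_pos: [0.4765, -0.3041, 0.0418]
eef_rot: [0.662, 0.75, -0.0, 0.001]
ft_force: [-0.8, 1.5, 5.2]
opening: 0.0232
```

Call:
{"fn": "send_rows", "kwargs": {"increments": "0 0 -5 0;0 0 -10 0;0 0 -20 0;0 0 -25 0;0 0 -25 0;0 0 -25 0;0 0 -25 0;0 0 -5 0;0 0 0 0;0 0 0 0"}}

```text
t: 29.25
tool_pos: [0.4758, -0.3035, 0.1801]
eef_rot: [0.662, 0.75, 0.0, -0.001]
ft_force: [0.9, 0.2, -0.5]
opening: 0.0234
```

```bash
python3 -c "
from h import *
to(.5766,.017,.18)"
```

```text
TCP [ 0.4758 -0.3035  0.1801] jaw [ 0.992  0.124 -0.001] zax [-0.0014  0.0014 -1.    ] -> [305.5 139.8   0.4] op 0.0234 q [-0.78  0.45  1.34  0.    1.35 -0.9 ] t 29.2
```

Call:
{"fn": "send_rows", "kwargs": {"increments": "15 7 0 0;30 14 0 0;30 14 0 0;30 14 0 0;30 14 0 0;30 14 0 0;30 14 0 0;30 14 0 0;30 14 0 0;30 14 0 0;20.5 6.8 0 0;0 0 0 0"}}

```text
t: 30.45
tool_pos: [0.5766, 0.0199, 0.18]
eef_rot: [0.66, 0.751, -0.0, -0.001]
ft_force: [0.3, 0.3, -0.6]
opening: 0.0234
```

Call:
{"fn": "send_rows", "kwargs": {"increments": "0 0 0 -7.5;0 0 0 -7.5;0 0 0 -7.5;0 0 0 -7.5;0 0 0 -7.5;0 0 0 -7.5;0 0 0 -7.5;0 0 0 -7.5;0 0 0 -7.5;0 0 0 -7.5;0 0 0 0;0 0 0 0"}}

```text
t: 31.65
tool_pos: [0.5767, 0.0164, 0.1807]
eef_rot: [0.071, 0.997, 0.0, -0.0]
ft_force: [0.3, 0.3, -0.7]
opening: 0.0234
```

```bash
python3 -c "
from h import *
to(.5766,.017,.042)
c=cam('wrist'); save('w9',c['image'])"
```

```text
TCP [0.5767 0.0164 0.1807] jaw [ 0.141  0.99  -0.   ] zax [-1.e-03  1.e-04 -1.e+00] -> [1.000e-01 6.000e-01 1.387e+02] op 0.0234 q [-0.18  0.47  1.31 -0.    1.37 -1.61] t 31.6
```

View pics/w9.png

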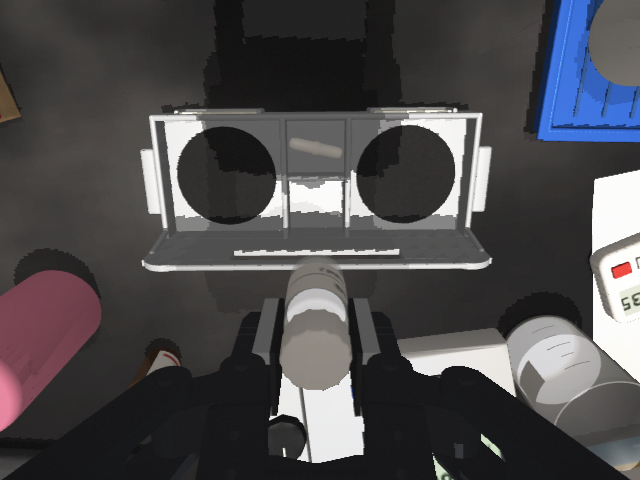

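The fresh vial is held upright (cap at (316,350)) and the pocket is empty at (316,200). Lowering.

Call:
{"fn": "send_rows", "kwargs": {"increments": "0 0 20 0;0 0 25 0;0 0 25 0;0 0 25 0;0 0 20 0;0 0 12 0;0 0 6 0;0 0 3 0;0 0 1 0;0 0 0 0"}}

```text
t: 32.7
tool_pos: [0.5774, 0.0165, 0.0447]
eef_rot: [0.069, 0.998, -0.0, 0.001]
ft_force: [-0.3, -0.6, 0.2]
opening: 0.0233
```

Call:
{"fn": "send_rows", "kwargs": {"increments": "0 0 1 0;0 0 0 0"}}

```text
t: 32.9
tool_pos: [0.5772, 0.0166, 0.0434]
eef_rot: [0.069, 0.998, -0.0, 0.0]
ft_force: [-0.4, -0.2, -0.1]
opening: 0.0234
```

Call:
{"fn": "send_rows", "kwargs": {"increments": "0 0 1 0;0 0 0.5 0;0 0 0 0"}}

```text
t: 33.2
tool_pos: [0.5776, 0.0166, 0.0428]
eef_rot: [0.069, 0.998, -0.0, 0.001]
ft_force: [-2.4, 0.1, 8.8]
opening: 0.0233
```

Call:
{"fn": "send_rows", "kwargs": {"increments": "0 0 0 0;0 0 0 0;0 0 0 0;0 0 0 0;0 0 0 0;0 0 0 0;0 0 0 0;0 0 0 0", "gripper": 0.4}}

```text
t: 34.0
tool_pos: [0.5771, 0.0166, 0.0416]
eef_rot: [0.069, 0.998, -0.0, -0.0]
ft_force: [0.4, -0.5, 0.5]
opening: 0.0514
```

Call:
{"fn": "send_rows", "kwargs": {"increments": "0 0 -10 0;0 0 -20 0;0 0 -25 0;0 0 -25 0;0 0 -25 0;0 0 -25 0;0 0 -25 0;0 0 -25 0;0 0 -15 0;0 0 0 0;0 0 0 0"}}

```text
t: 35.1
tool_pos: [0.5768, 0.0166, 0.2364]
eef_rot: [0.069, 0.998, -0.0, -0.0]
ft_force: [-0.9, -1.0, -0.2]
opening: 0.0512
```

```bash
python3 - <<'E'
from h import *
c=cam('wrist'); save('w10',c['image'])
for n,c in(('w',c),('side',cam('side'))):
    P=c['P']
    m=(abs(P[...,2]-.069)<.004)&(abs(P[...,0]-.577)<.02)&(abs(P[...,1]-.017)<.02)
    q=P[m]; print(n,len(q),cv2.minEnclosingCircle(q[:,:2].astype(np.float32)),np.median(q[:,2]))
to(.4895,.2458,.235)
E
```

```text
w 743 ((0.576735258102417, 0.016981378197669983), 0.011757280677556992) 0.07056628888918702
side 85 ((0.5800087451934814, 0.015661168843507767), 0.01666755974292755) 0.06957728697322436
TCP [0.5766 0.0167 0.2356] jaw [0.137 0.991 0.   ] zax [-2.e-03  4.e-04 -1.e+00] -> [117.7 215.    0.8] op 0.0512 q [-0.18  0.43  1.21  0.    1.51 -1.61] t 35.2
```

View pics/w10.png

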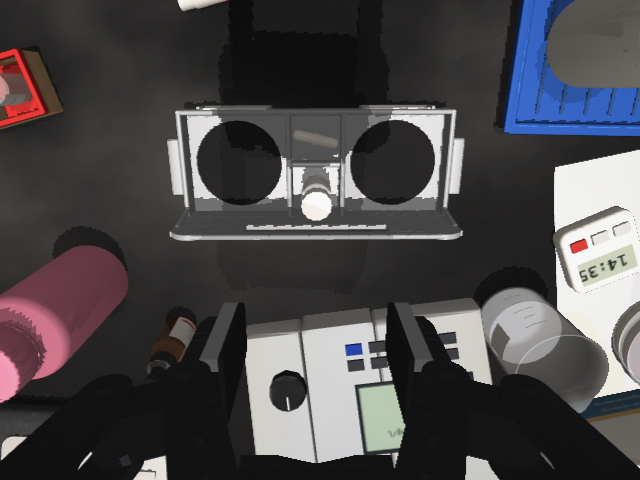

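The fresh vial stands in the pocket (cap at (316,205)), within about 1 mm of its centre. Now I'll fetch the white bottle.

Call:
{"fn": "send_rows", "kwargs": {"increments": "8 15 0 0;16 29 0 0;16 29 0 0;16 29 0 0;16 29 0 0;16 29 0 0;16 29 0 0;13.7 26 0 0;0 0 0 0;0 0 25 0;0 0 25 0;0 0 25 0;0 0 15 0;0 0 10 0;0 0 4.5 0;0 0 0 0", "gripper": 0}}

```text
t: 36.8
tool_pos: [0.4899, 0.2456, 0.132]
eef_rot: [0.069, 0.998, -0.0, -0.0]
ft_force: [0.0, 0.6, -0.9]
opening: 0.0858
```

Call:
{"fn": "send_rows", "kwargs": {"increments": "0 0 0 0;0 0 0 0;0 0 0 0;0 0 0 0;0 0 0 0;0 0 0 0;0 0 0 0;0 0 0 0", "gripper": 1, "squeeze": 50}}

```text
t: 37.6
tool_pos: [0.4905, 0.2458, 0.1332]
eef_rot: [0.069, 0.998, 0.0, 0.001]
ft_force: [0.2, -0.8, 6.1]
opening: 0.0457
```

Call:
{"fn": "send_rows", "kwargs": {"increments": "0 0 -5 0;0 0 -10 0;0 0 -20 0;0 0 -20 0;0 0 -20 0;0 0 -20 0;0 0 -20 0;0 0 -10 0;0 0 0 0;0 0 0 0"}}

```text
t: 38.6
tool_pos: [0.4896, 0.2457, 0.2564]
eef_rot: [0.069, 0.998, -0.0, -0.001]
ft_force: [-0.3, -0.3, -2.4]
opening: 0.046
```

```bash
python3 -c "
from h import *
to(.546,-.0454,.2545)"
```

```text
TCP [0.4896 0.2457 0.2564] jaw [ 0.137  0.991 -0.   ] zax [-1.2e-03 -3.0e-04 -1.0e+00] -> [ -95.8 -280.6    1.9] op 0.046 q [ 0.25  0.36  1.26  0.    1.53 -1.18] t 38.6
```

Call:
{"fn": "send_rows", "kwargs": {"increments": "-5 -15 0 0;-10.5 -30 0 0;-10.5 -30 0 0;-10.5 -30 0 0;-10.5 -30 0 0;-10.5 -30 0 0;-10.5 -30 0 0;-10.5 -30 0 0;-10.5 -30 0 0;-6.8 -25.6 0 0;0 0 0 0;0 0 25 0;0 0 25 0;0 0 25 0;0 0 20 0;0 0 12 0;0 0 8 0;0 0 3 0;0 0 0 0"}}

```text
t: 40.5
tool_pos: [0.5465, -0.0454, 0.1393]
eef_rot: [0.069, 0.998, -0.0, 0.0]
ft_force: [0.0, 0.4, -2.1]
opening: 0.0458
```

Call:
{"fn": "send_rows", "kwargs": {"increments": "0 0 1 0;0 0 1 0;0 0 0 0"}}

```text
t: 40.8
tool_pos: [0.5464, -0.0454, 0.1374]
eef_rot: [0.069, 0.998, -0.0, 0.0]
ft_force: [0.2, -0.3, -2.2]
opening: 0.0457
```

Call:
{"fn": "send_rows", "kwargs": {"increments": "0 0 1 0;0 0 1 0;0 0 0 0"}}

```text
t: 41.1
tool_pos: [0.5474, -0.0454, 0.1372]
eef_rot: [0.069, 0.998, -0.0, 0.002]
ft_force: [-1.6, 2.0, 12.4]
opening: 0.0459
```

Contact with the floor. Release, back off, and go to the blue bottle.

Call:
{"fn": "send_rows", "kwargs": {"increments": "0 0 0 0;0 0 0 0;0 0 0 0;0 0 0 0;0 0 0 0;0 0 0 0;0 0 0 0;0 0 0 0", "gripper": 0}}

```text
t: 41.9
tool_pos: [0.5464, -0.0454, 0.1351]
eef_rot: [0.069, 0.998, 0.0, -0.0]
ft_force: [0.6, 0.2, 0.5]
opening: 0.0852
```

Call:
{"fn": "send_rows", "kwargs": {"increments": "0 0 -10 0;0 0 -20 0;0 0 -25 0;0 0 -25 0;0 0 -20 0;0 0 0 0;0 0 0 0"}}

```text
t: 42.6
tool_pos: [0.5462, -0.0453, 0.2352]
eef_rot: [0.069, 0.998, -0.0, 0.0]
ft_force: [0.1, -0.1, -1.3]
opening: 0.0851
```

```bash
python3 - <<'E'
from h import *
c=cam('wrist');P=c['P'];m=(abs(P[...,2]-.159)<.005)
k,l,st,ce=cv2.connectedComponentsWithStats(m.astype(np.uint8))
for i in range(1,k):
    if st[i,4]>200: print(ce[i],cv2.minEnclosingCircle(P[l==i][:,:2].astype(np.float32)),np.median(P[l==i][:,2]))
to(.503,.3397,.235)
E
```

```text
[315.79480474 246.97472106] ((0.546715497970581, -0.04505683854222298), 0.02409193478524685) 0.16091089560178634
TCP [ 0.546  -0.0453  0.2345] jaw [0.137 0.991 0.   ] zax [-1.1e-03  3.0e-04 -1.0e+00] -> [ 9.540e+01  3.754e+02 -3.000e-01] op 0.0855 q [-0.3   0.38  1.3  -0.    1.47 -1.73] t 42.6
```

Call:
{"fn": "send_rows", "kwargs": {"increments": "4 15 0 0;8 32 0 0;8 32 0 0;8 32 0 0;8 32 0 0;8 32 0 0;8 32 0 0;8 32 0 0;8 32 0 0;8 32 0 0;8 32 0 0;8 32 0 0;3.4 8.4 0 0;0 0 0 0"}}

```text
t: 44.05
tool_pos: [0.5022, 0.3409, 0.2342]
eef_rot: [0.068, 0.998, -0.0, -0.001]
ft_force: [-0.8, -0.2, -0.2]
opening: 0.0856
```

Call:
{"fn": "send_rows", "kwargs": {"increments": "0 0 25 0;0 0 25 0;0 0 25 0;0 0 15 0;0 0 9 0;0 0 4 0;0 0 0 0"}}

```text
t: 44.75
tool_pos: [0.5035, 0.3392, 0.1322]
eef_rot: [0.069, 0.998, -0.0, -0.0]
ft_force: [-0.2, 0.6, 0.3]
opening: 0.0856
```

Call:
{"fn": "send_rows", "kwargs": {"increments": "0 0 0 0;0 0 0 0;0 0 0 0;0 0 0 0;0 0 0 0;0 0 0 0;0 0 0 0;0 0 0 0", "gripper": 1}}

```text
t: 45.55
tool_pos: [0.5037, 0.3397, 0.1332]
eef_rot: [0.069, 0.998, 0.0, 0.001]
ft_force: [-0.7, 0.1, 6.1]
opening: 0.0461
```

Call:
{"fn": "send_rows", "kwargs": {"increments": "0 0 -5 0;0 0 -10 0;0 0 -20 0;0 0 -20 0;0 0 -20 0;0 0 -20 0;0 0 -10 0;0 0 0 0;0 0 0 0"}}

```text
t: 46.45
tool_pos: [0.5031, 0.3395, 0.2363]
eef_rot: [0.069, 0.998, -0.0, -0.001]
ft_force: [0.6, 0.9, -2.9]
opening: 0.0458
```

```bash
python3 -c "
from h import *
to(.5635,.0842,.138)"
```

```text
TCP [0.5031 0.3395 0.2363] jaw [ 0.137  0.991 -0.001] zax [-1.3e-03 -5.0e-04 -1.0e+00] -> [ -95.  -244.5   98.4] op 0.0458 q [ 0.4   0.48  1.12  0.    1.54 -1.03] t 46.5
```

Call:
{"fn": "send_rows", "kwargs": {"increments": "-6 -15 0 0;-12 -31 0 0;-12 -31 0 0;-12 -31 0 0;-12 -31 0 0;-12 -31 0 0;-12 -31 0 0;-12 -31 0 0;-5 -12.5 0 0;0 0 0 0;0 0 25 0;0 0 25 0;0 0 20 0;0 0 15 0;0 0 8 0;0 0 4 0;0 0 2 0;0 0 0 0"}}

```text
t: 48.25
tool_pos: [0.5641, 0.0846, 0.1385]
eef_rot: [0.069, 0.998, 0.0, 0.0]
ft_force: [-0.2, -0.1, -2.8]
opening: 0.0456
```

Call:
{"fn": "send_rows", "kwargs": {"increments": "0 0 1 0;0 0 1 0;0 0 0 0"}}

```text
t: 48.55
tool_pos: [0.5644, 0.0844, 0.1372]
eef_rot: [0.069, 0.998, 0.0, 0.001]
ft_force: [-1.0, 0.0, 5.2]
opening: 0.046
```

Call:
{"fn": "send_rows", "kwargs": {"increments": "0 0 0 0;0 0 0 0;0 0 0 0;0 0 0 0;0 0 0 0;0 0 0 0;0 0 0 0;0 0 0 0", "gripper": 0}}

```text
t: 49.35
tool_pos: [0.5639, 0.0844, 0.1361]
eef_rot: [0.069, 0.998, 0.0, 0.0]
ft_force: [0.8, -0.3, -1.0]
opening: 0.0853
```

Call:
{"fn": "send_rows", "kwargs": {"increments": "0 0 -10 0;0 0 -20 0;0 0 -25 0;0 0 -25 0;0 0 -25 0;20 20 -25 0;30 30 0 0;30 30 0 0;30 30 0 0;30 30 0 0;0 0 0 0;0 0 0 0"}}

```text
t: 50.55
tool_pos: [0.4441, 0.2427, 0.267]
eef_rot: [0.068, 0.998, 0.0, 0.001]
ft_force: [-0.7, -0.3, 0.6]
opening: 0.0857
```

```bash
python3 - <<'E'
from h import *
for n in('scene','side'):
    c=cam(n);P=c['P'];W=(P[...,0]<.62)
    if n=='side': save('end',c['image'])
    for nm,m in(('bottle',W&(abs(P[...,2]-.16)<.004)&(P[...,1]<.13)&(P[...,1]>-.12)),('vial',W&(abs(P[...,2]-.069)<.0045)&(P[...,0]<.6))):
        k,l,st,ce=cv2.connectedComponentsWithStats(m.astype(np.uint8))
        for i in range(1,k):
            e=cv2.minEnclosingCircle(P[l==i][:,:2].astype(np.float32))
            if st[i,4]>60 and e[1]<.028: print(n,nm,ce[i].round(),np.round(e[0],4),round(e[1],4),np.median(P[l==i][:,2]).round(4),c['image'][l==i].mean(0).round())
E
```

```text
scene bottle [292. 180.] [0.5641 0.0848] 0.0256 0.1586 [ 54.  78. 160.]
scene bottle [338. 200.] [ 0.5472 -0.0456] 0.0258 0.1595 [223. 220. 212.]
scene vial [364. 241.] [ 0.587  -0.0751] 0.0187 0.0691 [86. 85. 82.]
scene vial [386. 298.] [ 0.462  -0.2128] 0.0125 0.0677 [50. 48. 46.]
scene vial [411. 305.] [ 0.4699 -0.2529] 0.0119 0.0681 [51. 50. 48.]
scene vial [ 15. 444.] [-0.0358 -0.053 ] 0.0178 0.0685 [97. 90. 80.]
side bottle [281. 193.] [0.5623 0.0844] 0.0254 0.1595 [ 74.  90. 162.]
side bottle [337. 220.] [ 0.5457 -0.0449] 0.0249 0.1603 [214. 209. 203.]
side bottle [ 92. 447.] [0.0285 0.104 ] 0.0264 0.1607 [99. 90. 80.]
side bottle [203. 468.] [ 0.0653 -0.0489] 0.0272 0.1598 [131. 122. 112.]
side vial [315. 228.] [0.5756 0.0178] 0.0127 0.0694 [199. 195. 191.]
side vial [402. 312.] [ 0.4604 -0.2133] 0.0119 0.069 [62. 53. 51.]
side vial [424. 316.] [ 0.4702 -0.2543] 0.0123 0.0688 [61. 53. 51.]
```

View pics/end.png

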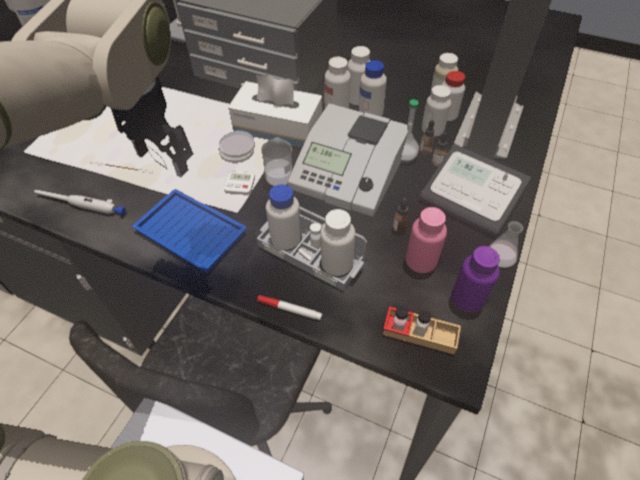

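The picture shows everything in place and the arm clear of it all: bottles in their bays (281,193) and (337,220), the fresh vial between them (315,228), the old vial in the red cell (402,312) and the other vial unmoved (424,316).

```bash
python3 -c "
from rig import robot
print(robot.job_done())"
```

```text
the job is handed in; nothing more can be done
None
```

The job is done and handed in at about 51 s of the 120 s. I moved both bottles to the tray, put the expired vial in the red-edged cell and the fresh vial in the caddy pocket, then returned each bottle to its own bay.

Last checks, from the scene and side cameras with the arm clear of everything:
- **Bottles:** both are upright, within about 2 mm of where they started.
- **Expired vial:** it is within about 2–3 mm of the red-edged cell's centre.
- **Fresh vial:** it is within about 2 mm of the pocket's centre. In the scene camera it is hidden behind the bottles, so only the side and wrist cameras confirm this.
- **Other black-capped vial:** it shows no movement beyond about 2 mm.

Nothing was knocked over, and no check failed. The one disagreement on the way was the vial box's yaw: I first read it as about −0.12 rad. The wrist view showed +0.12 rad, and I corrected it before placing the vial.

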